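# Drop the kickstand of the die-plate stand and hold its frame upright

## Robot

A 6-joint arm with a two-finger parallel gripper is mounted at the origin on the work surface. World frame = base frame: x ahead of the robot, y to its left, z up, the work surface at z = 0. Lengths are in m, angles in rad, forces in N, time in s.
With the tool pointing down it reaches from about 0.275 to 0.825 m from the base axis. Payload 5.2 kg.
Tool frame: the origin (TCP) lies at the very end of the fingers, on their centre line; the grasp point (between the pads) lies 19 mm behind it (arm.tcp_to_grasp is the distance from the TCP to the grasp point, in m); z points along the fingers, y is the direction in which the jaws open and shut (so a half turn about z gives the same grasp; the last joint's range is limited). The gripper opens to 93 mm and grips with 3 to 60 N. Pads are 15 mm wide; open, the fingers measure 128 mm over their backs; the gripper's body (75 mm by 188 mm) begins 65 mm behind the grasp point.
Start: joints at [1.063, 0.259, 1.535, -0, 1.348, -0.203], TCP at [0.165, 0.525, 0.185] pointing down, gripper open.
Joint ranges: [-3.14, 3.14], [-0.91, 2.08], [0.19, 2.58], [-1.22, 4.36], [0.22, 2.71], [-3.12, 3.12]. Speed limits (rad/s): [2.57, 2.57, 3.14, 3.14, 3.14, 3.14].

## Interface

Orientations are given as a unit quaternion [x, y, z, w].
In Python, from rig import arm gives the robot as it stands.
- The arm moves only by the shell command python3 -m creep 'ROWS'. ROWS is JSON, one flat list of numbers, 5 for each row, row after row: the gripper's target within -1 to 1 (shut at 1, half-way at 0, fully open at -1), then the shift along the tool's x, y, z in m, then the turn about the tool's z in rad. A call has 1 to 8 rows; each row is the pose to reach, as a shift and turn from the pose measured when the call began, along the tool's axes at that moment; what a row does not reach only later rows make up. A row lasts 1/12 s, in which the tool goes at most 41.7 mm and 7.16 degrees, less where a joint would pass 70% of its speed; a pose out of reach is approached as far as the arm can. A call with a gripper value outside its range is refused whole. The fingers move at their own pace and stop on an object; the grip force is fixed at half the most. Time passes only in rows, so rows that repeat a pose let the fingers close. It gives the time, the measured TCP pose, the force and the opening at its end, in the units of the state.
- arm.get_state(): the state, without advancing time (a new reading comes with each control period).
- arm.capture(name): name is "side" or "top" or "wrist"; returns the picture (420x560x3 uint8, red, green, blue); there is no depth.
- arm.camera_info(name): a dict with "intrinsics" (3x3 intrinsics, pixels), "dist" ([k1, k2, p1, p2, k3] as OpenCV has them; the pictures are not rectified), "R" (3x3) and "t" (3): a world point X has camera coordinates R X + t; the wrist camera has in their place "tool_from_camera" (4x4, takes a point from camera to tool coordinates, whose origin is the TCP and whose axes are the flange's). Camera axes: x right, y down, z forward; pixel columns grow to the right and rows downward; lengths in m; the calibration is good to about 2 mm. A picture is of the moment at which its call begins: read the wrist's pose just before it. camera_info takes no time and is no camera call.
- arm.hand_in(): hands the job in, once; it reports no verdict.
The state is a dict: "time": time; "q": joint angles; "qd": joint speeds; "effort": joint torques, N m; "ee_pos": TCP position; "orientation": TCP orientation; "contact_force": force on the tool from outside, world axes, zero at the start; "moment": the same for the moment, N m; "finger_gap": finger opening in m.
Only numpy, scipy, OpenCV 4.12 (cv2) and the standard library are available. Lean on these libraries where they do the work, as an engineer would, in place of code of your own. Each camera call takes 0.05 s, during which the arm holds its last target.

## Task

The tipping frame of the die-plate stand is parked, leaning on its stop. Leave it leaning while you flip its kickstand (the leg with the blue sleeve) from folded down over centre until it snaps fully down, ready to catch the frame on that side; then grip the red ball knob on top of the frame, bring the frame upright and hold it there: the program finishes while still gripping the knob, with the frame upright and still, not resting on its kickstand or stop. Do not knock over or shove the other things on the bench.

Things in the scene. Friction and masses are not known exactly. Their poses are not given: they have to be found in the camera images.
- stand: Fixed steel base plate of the stand, 220 (x) by 260 (y, from -160 to +100) by 20 mm thick. Origin on the bench surface straight under the middle of the frame's hinge, z up. The hinge lies along y, 50 mm above the bench, between two hub blocks at y = +-72 mm, 62 mm high. Parking stop on the -x side, kickstand on the +x side; at zero yaw -x faces the robot.
- hub (a point): Middle of the frame's hinge axis, 50 mm above the bench. The frame on it: aluminium, 110 mm wide (y), 14 mm thick, 20 mm with the die plate set in it; its top edge is 140 mm from the hinge. From there a steel stub 16 mm in diameter carries the knob.
- frame (a joint): Tip of the frame about the hub, rad: 0 = upright, negative = leaning to the stand's -x; starts resting on its stop at -0.35. Positive = past upright, with no stop of its own there: the lowered kickstand's foot catches it at +0.17. About 0.8 kg, nearly free hinge, balancing near -0.1: let go upright it tips to +x onto the kickstand. Under 3 N at the knob moves it.
- knob: Red ball knob, 34 mm in diameter, on the frame's stub; origin at the ball's centre, 195 mm above the hinge along the frame. At frame angle q the centre is at x = 195 sin q, y = 0, z = 50 + 195 cos q mm in the stand's frame. 40 mm of bare stub below the ball. The frame's own z axis is its z axis.
- leg_pivot (a point): Pivot of the kickstand, on the frame: 30 mm to the +x side of the frame's mid plane, 35 mm to +y, 100 mm from the hinge along the frame. The pivot axis is square to the frame, so the leg swings in a plane parallel to the frame.
- leg (a joint): Kickstand angle about its pivot, rad: 0 = folded (leg level, pointing to the stand's +y beyond the frame's edge), 1.65 = fully down at its stop, just past straight down along the frame. An over-centre spring holds it folded below about 0.5 rad and snaps it down beyond that. Pressing down on the sleeve with 1 to 3 N moves it.
- leg_sleeve (a point): Middle of the kickstand's blue sleeve (17 mm in diameter, 58 mm long, along the leg), the place to press. 78 mm from the pivot along the leg and 40 mm farther than it to the frame's +x side. At the start it lies level, about 168 mm above the bench, free from above.
- foot: The kickstand's black rubber foot, a 20 mm ball; origin at its centre, 108 mm from the pivot along the leg and 47 mm farther than it to the frame's +x side. With the leg down and the frame upright it hangs clear of the base plate by about 12 mm.
- bushing: Loose steel bushing, 32 mm diameter, 32 mm high, 20 mm bore, standing on the -y end of the base plate. Bystander. Origin at the underside's centre.
- guide_post: Loose steel guide post with blue ball cage, 32 mm foot, 117 mm high, standing on the bench off the stand's -y end. Bystander. Origin at the underside's centre.
- guide_post2: Another guide post like it, 117 mm high, on the left of the bench. Bystander.
- oil_bottle: Yellow bottle, 48 mm diameter, 130 mm high. Bystander. Origin at the underside's centre.
- hammer: Hammer 240 mm long, lying on the bench. Bystander.
- stripper_plate: Steel plate 110 x 75 x 12 mm with small holes, lying on the bench. Bystander. Origin at the underside's centre.
- bushing2: Steel bushing, 44 mm diameter, 45 mm high, 30 mm bore, standing on the bench to the left of the stand. Bystander. Origin at the underside's centre.

How it is judged:
By the outcome, as a careful person would: the job done as asked, in the order asked, and still so for the second after the job is handed in, while the arm keeps its last pose, push and grip.
It also fails if it takes over 45 s, if anything falls off the work surface, if the arm or the gripper's body presses on something with over 40 N, if the wrist force passes 120 N, or if a joint passes its speed limit or range.

## Working session

There is one attempt and no reset: what is moved stays moved. The work goes in short steps, Python scripts to look and compute and a shell command to move; the robot and the scene stay as the last step left them, time stands still between calls to the robot, and variables do not carry over. Pictures are saved under pics/ and viewed, and the job is handed in when it is done.

```bash
ls; mkdir -p pics; python3 - <<'E'
from rig import arm
import cv2,numpy as np
s=arm.get_state();print(s)
for n in ["side","top","wrist"]:
    im=arm.capture(n);cv2.imwrite(f"pics/{n}0.png",im[:,:,::-1])
    print(n,arm.camera_info(n))
E
```

```text
pics
{'time': 0.0, 'q': array([ 1.06318822e+00,  2.59352364e-01,  1.53606590e+00,  1.72702112e-05,
        1.34801358e+00, -2.02796936e-01]), 'qd': array([ 1.58931175e-03, -5.78577558e-04,  5.01299951e-05,  9.33848596e-04,
        2.25173270e-03,  1.71049101e-03]), 'effort': array([-2.85178867e-04, -4.37302709e+01, -2.84007365e+01,  7.19412952e-02,
        4.14263096e-02, -1.72608979e-04]), 'ee_pos': array([0.16473144, 0.52411696, 0.18431964]), 'orientation': array([ 1.51818101e-01,  9.88408022e-01, -8.59258212e-04, -3.27709921e-04]), 'contact_force': array([ 0.21050464, -0.27594647,  0.18056462]), 'moment': array([-0.04574437,  0.00623328,  0.02554749]), 'finger_gap': 0.09324547500999728}
side {'intrinsics': array([[483.29637318,   0.        , 286.23395834],
       [  0.        , 483.29637318, 208.21941884],
       [  0.        ,   0.        ,   1.        ]]), 'dist': array([-0.0234038,  0.       ,  0.       ,  0.       ,  0.       ]), 'R': array([[ 0.99030705, -0.13776633, -0.01767426],
       [-0.08529719, -0.50278732, -0.86019143],
       [ 0.10961902,  0.85336121, -0.50966491]])
[... 470 characters left out ...]
49e-04, -9.79068620e-01]]), 't': array([-0.00178199,  0.56331799,  1.34446011])}
wrist {'intrinsics': array([[314.44172448,   0.        , 282.04009688],
       [  0.        , 314.44172448, 213.87683952],
       [  0.        ,   0.        ,   1.        ]]), 'dist': array([-0.04451587,  0.        ,  0.        ,  0.        ,  0.        ]), 'tool_from_camera': array([[-5.23173462e-04, -9.70595068e-01, -2.40717552e-01,
         6.69407771e-02],
       [ 9.99999550e-01, -3.17157605e-04, -8.94582125e-04,
         1.43216982e-03],
       [ 7.91931597e-04, -2.40717911e-01,  9.70594797e-01,
        -2.01462774e-01],
       [ 0.00000000e+00,  0.00000000e+00,  0.00000000e+00,
         1.00000000e+00]])}
```

View pics/side0.png

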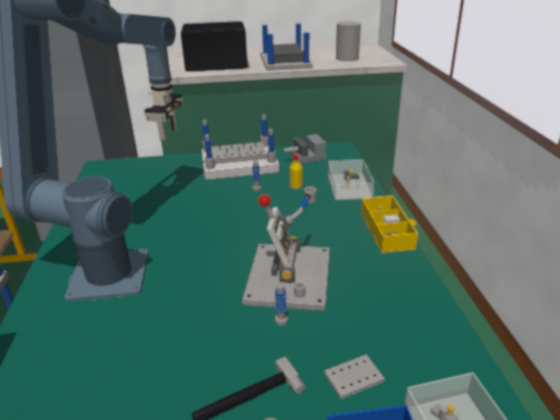

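View pics/top0.png

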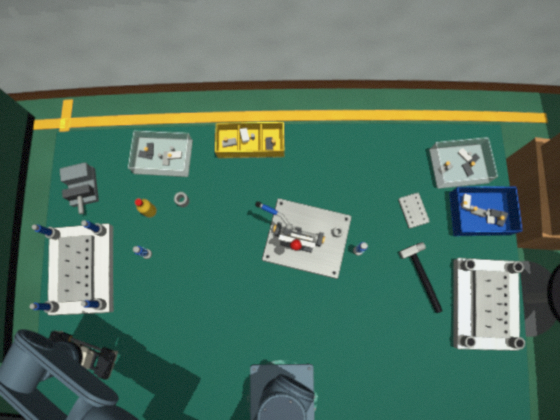

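View pics/wrist0.png

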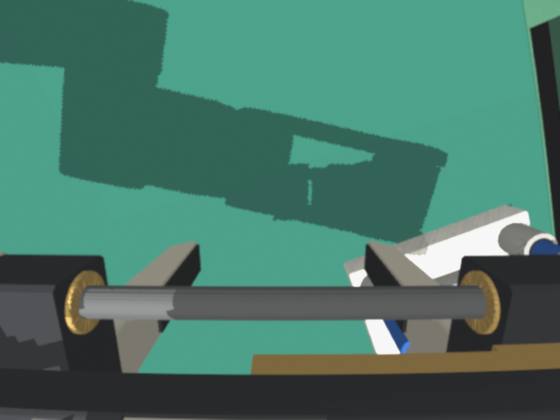

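The overview shows the stand in front of the robot: the knob is at about (264,200) in side and (297,244) in top, and the blue sleeve at about (304,203) and (266,209). Next I triangulate both points.

```bash
cat > h.py <<'E'
import cv2,numpy as np
from rig import arm
def tri(views):
    # views: list of (K,dist,R,t,uv)
    A=[]
    for K,d,R,t,uv in views:
        p=cv2.undistortPoints(np.array([[uv]],float),K,d)[0,0]
        P=np.c_[R,t]
        A+= [p[0]*P[2]-P[0],p[1]*P[2]-P[1]]
    X=np.linalg.svd(np.array(A))[2][-1];return X[:3]/X[3]
def cam(n,s=None):
    c=arm.camera_info(n)
    if n=='wrist':
        from scipy.spatial.transform import Rotation as Ro
        T=np.eye(4);T[:3,:3]=Ro.from_quat(s['orientation']).as_matrix();T[:3,3]=s['ee_pos']
        M=np.linalg.inv(T@c['tool_from_camera']);return c['intrinsics'],c['dist'],M[:3,:3],M[:3,3]
    return c['intrinsics'],c['dist'],c['R'],c['t']
def proj(c,X):
    K,d,R,t=c
    return cv2.projectPoints(np.atleast_2d(np.array(X,float)),cv2.Rodrigues(R)[0],t,K,d)[0][:,0]
def ray_z(c,uv,z):
    K,d,R,t=c;p=cv2.undistortPoints(np.array([[uv]],float),K,d)[0,0]
    D=R.T@np.array([p[0],p[1],1]);C=-R.T@t;return C+D*(z-C[2])/D[2]
def blobs(im,col):
    h=cv2.cvtColor(im,cv2.COLOR_RGB2HSV)
    if col=='red': m=((h[...,0]<8)|(h[...,0]>172))&(h[...,1]>150)&(h[...,2]>90)
    else: m=(h[...,0]>100)&(h[...,0]<125)&(h[...,1]>140)&(h[...,2]>60)
    n,l,st,c=cv2.connectedComponentsWithStats(m.astype(np.uint8))
    return [(c[i].round(1).tolist(),st[i].tolist()) for i in range(1,n) if st[i,4]>15]
E
python3 - <<'E'
from h import *
for n in ['side','top']:
    im=cv2.imread(f'pics/{n}0.png')[:,:,::-1].copy()
    for c in ['red','blue']: print(n,c,blobs(im,c))
    a,b=(230,175) if n=='side' else (230,180)
    cr=im[b:b+150,a:a+200] 
    cv2.imwrite(f'pics/{n}0z.png',cv2.resize(cr,None,fx=4,fy=4,interpolation=cv2.INTER_CUBIC)[:,:,::-1])
E
```

```text
side red [([295.2, 156.6], [293, 155, 5, 4, 16]), ([264.1, 200.0], [259, 195, 11, 11, 93])]
side blue [([298.0, 33.8], [297, 25, 3, 19, 56]), ([267.9, 44.8], [263, 26, 10, 38, 216]), ([305.8, 48.4], [304, 34, 4, 28, 94]), ([263.9, 127.2], [261, 121, 6, 14, 72]), ([205.0, 129.3], [202, 126, 7, 8, 41]), ([271.2, 142.3], [269, 135, 5, 16, 71]), ([207.8, 147.9], [206, 141, 5, 16, 57]), ([255.6, 174.2], [253, 168, 7, 12, 57]), ([303.6, 202.6], [299, 197, 9, 12, 53]), ([6.7, 295.6], [1, 284, 12, 24, 154]), ([280.2, 302.2], [276, 293, 9, 18, 125]), ([375.2, 414.0], [327, 404, 85, 16, 841])]
top red [([138.2, 201.9], [135, 199, 7, 7, 36]), ([295.5, 244.7], [290, 240, 12, 10, 83])]
top blue [([485.5, 210.3], [453, 186, 69, 50, 2077]), ([268.7, 209.0], [262, 204, 15, 10, 75]), ([92.3, 226.3], [87, 221, 12, 10, 60]), ([43.7, 230.1], [36, 225, 15, 10, 74]), ([140.3, 250.6], [137, 246, 7, 9, 22]), ([92.1, 303.7], [87, 301, 11, 6, 57]), ([41.8, 306.3], [34, 303, 16, 7, 76])]
```

```bash
echo
```

```text
(no output)
```

View pics/side0z.png

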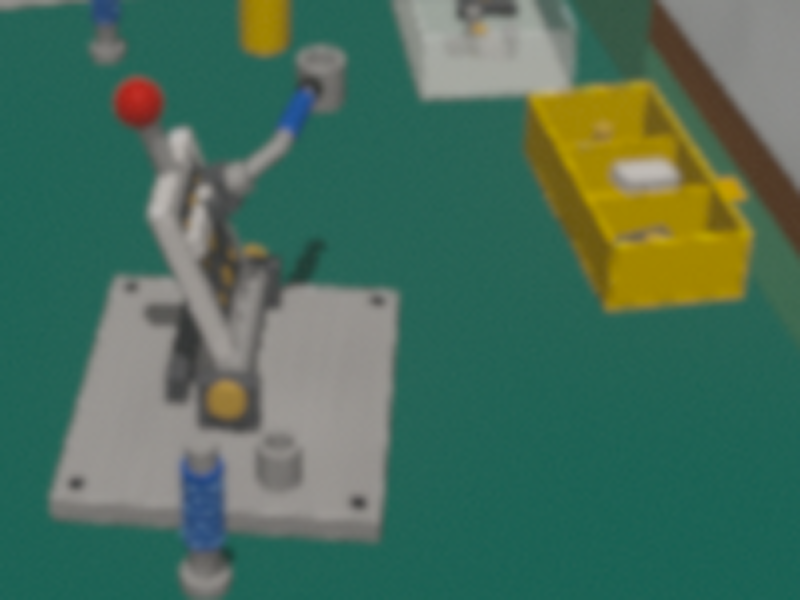

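View pics/top0z.png

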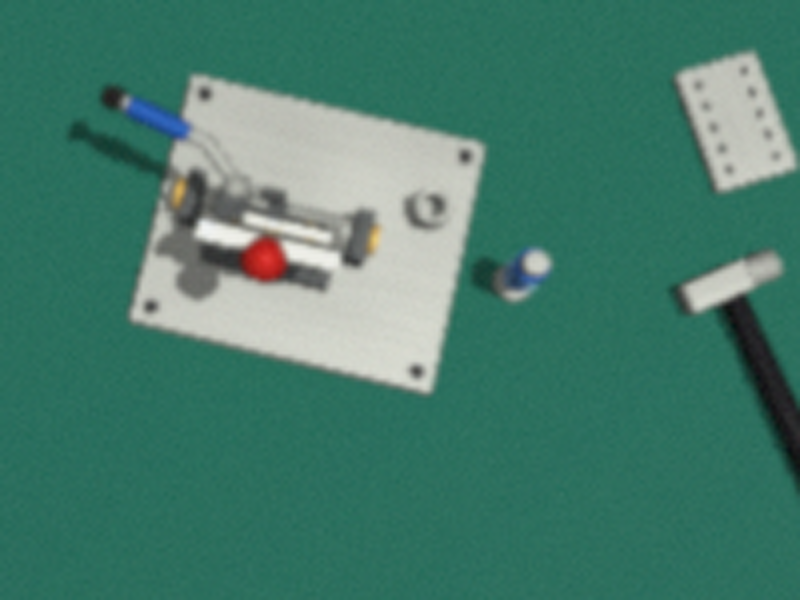

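```bash
python3 - <<'E'
from h import *
S=cam('side');T=cam('top')
kn=tri([(*S,(264.1,200.0)),(*T,(295.9,244.5))]);sl=tri([(*S,(303.8,202.6)),(*T,(268.9,209.0))])
print('knob',kn,'sleeve',sl)
pc=[(193,75),(485,143),(433,393),(132,320)]
P=np.array([ray_z(T,(u/4+230-.4,v/4+180-.4),.02)[:2] for u,v in pc]);print(P)
M=np.array([[.11,.1],[.11,-.16],[-.11,-.16],[-.11,.1]])
A,B=M-M.mean(0),P-P.mean(0)
th=np.arctan2((A[:,0]*B[:,1]-A[:,1]*B[:,0]).sum(),(A*B).sum())
R=np.array([[np.cos(th),-np.sin(th)],[np.sin(th),np.cos(th)]])
o=P.mean(0)-R@M.mean(0);print('yaw',th,'o',o,'res',(M@R.T+o-P))
for q in [-.35]:
  f=lambda p:np.r_[R@[p[0]*np.cos(q)+p[2]*np.sin(q),p[1]]+o,0.05-p[0]*np.sin(q)+p[2]*np.cos(q)]
  print('knob pred',f([0,0,.195]),'sleeve pred',f([.07,.035+.078,.1]),'pivot',f([.03,.035,.1]),'foot',f([.077,.143,.1]))
  print(proj(S,[f([0,0,.195]),f([.07,.113,.1])]),proj(T,[f([0,0,.195]),f([.07,.113,.1])]))
E
```

```text
knob [ 0.46348629 -0.04788608  0.23434332] sleeve [0.58558286 0.03079586 0.16941441]
[[ 0.65775209  0.00429911]
 [ 0.59376646 -0.24617097]
 [ 0.3804372  -0.19281253]
 [ 0.44567871  0.05816779]]
yaw -0.2500050194013569 o [ 0.52683088 -0.06506182] res [[ 3.99902718e-04  3.15223777e-04]
 [ 5.92418243e-05 -1.13160190e-03]
 [ 2.28035301e-04 -6.01092393e-05]
 [-6.87179844e-04  8.76487364e-04]]
knob pred [ 0.46204456 -0.04851881  0.23317768] sleeve pred [0.58527613 0.0366401  0.16794012] pivot [ 0.5295715  -0.0296386   0.15422421] foot [0.59906958 0.06408058 0.1703404 ]
[[263.20164235 200.62545522]
 [302.86773692 202.20492121]] [[296.10849136 244.66030253]
 [267.02924749 208.74372255]]
```

Plate fit residuals are under 1.2 mm (yaw −0.250, origin (0.527, −0.065)). The model's knob and sleeve predictions match the triangulation to within about 1–2 mm for the knob. The sleeve is 6 mm off along its axis because the mask only sees part of it, and its height agrees (0.169 against 0.168). Next I work out the move to above the sleeve.

```bash
cat >> h.py <<'E'
from scipy.spatial.transform import Rotation as Ro
TH=-0.25;O=np.array([.5268,-.0651])
RS=np.array([[np.cos(TH),-np.sin(TH),0],[np.sin(TH),np.cos(TH),0],[0,0,1]])
def st(p): return RS@np.array(p,float)+np.r_[O,0]       # stand->world
def inst(p): return RS.T@(np.array(p)-np.r_[O,0])
def shift(target):
    s=arm.get_state();R=Ro.from_quat(s['orientation']).as_matrix()
    d=R.T@(np.array(target)-s['ee_pos'])
    # yaw turn about tool z so tool x = -stand x
    w=R.T@(-RS[:,0]);return d.round(4),round(float(np.arctan2(w[1],w[0])),4)
def rep():
    s=arm.get_state();print('t',round(s['time'],2),'tcp stand',inst(s['ee_pos']).round(4),'F stand',(RS.T@s['contact_force']).round(2),'gap',round(s['finger_gap'],4))
E
python3 - <<'E'
from h import *
rep(); print(shift(st([.033,.113,.215]))); print(arm.get_state()['orientation'])
E
```

```text
t 0.15 tcp stand [-0.4966  0.4815  0.1845] F stand [0.05 0.05 0.33] gap 0.0929
(array([-0.5489, -0.3389, -0.0302]), -0.0548)
[ 1.51805737e-01  9.88410092e-01 -6.64684187e-04 -2.58036685e-04]
```

```bash
python3 -m creep '[1,-0.03,-0.018,-0.01,-0.02, 1,-0.065,-0.04,-0.02,-0.055, 1,-0.1,-0.062,-0.03,-0.055, 1,-0.135,-0.083,-0.03,-0.055, 1,-0.17,-0.105,-0.03,-0.055, 1,-0.205,-0.127,-0.03,-0.055, 1,-0.24,-0.148,-0.03,-0.055, 1,-0.275,-0.17,-0.03,-0.055]'
python3 - <<'E'
from h import *
rep(); print(shift(st([.033,.113,.215])))
E
```

```text
time: 0.82
ee_pos: [0.3769, 0.2779, 0.2147]
orientation: [0.125, 0.992, -0.001, -0.0]
contact_force: [1.3, 1.2, 0.3]
finger_gap: 0.0443
t 0.82 tcp stand [-0.2301  0.2952  0.2147] F stand [0.94 1.51 0.25] gap 0.0443
(array([-2.630e-01, -1.823e-01, -2.000e-04]), 0.0004)
```

```bash
python3 -m creep '[1,-0.033,-0.023,0,0, 1,-0.066,-0.046,0,0, 1,-0.099,-0.069,0,0, 1,-0.132,-0.092,0,0, 1,-0.165,-0.115,0,0, 1,-0.2,-0.138,0,0, 1,-0.235,-0.162,0,0, 1,-0.263,-0.182,0,0]'
python3 -m creep '[1,0,0,0,0, 1,0,0,0,0]'
python3 - <<'E'
from h import *
rep(); s=arm.get_state()
for n in ["side","top","wrist"]:
    im=arm.capture(n)
    cv2.imwrite(f"pics/{n}1.png",im[:,:,::-1])
    if n!='wrist':
        a,b=(230,145) if n=='side' else (200,150)
        cv2.imwrite(f"pics/{n}1z.png",cv2.resize(im[b:b+150,a:a+200],None,fx=4,fy=4,interpolation=cv2.INTER_CUBIC)[:,:,::-1])
print(shift(st([.033,.113,.185])))
E
```

```text
time: 1.48
ee_pos: [0.5881, 0.0341, 0.2143]
orientation: [0.125, 0.992, -0.001, -0.0]
contact_force: [0.6, 0.7, 0.5]
finger_gap: 0.0007
time: 1.65
ee_pos: [0.5887, 0.0322, 0.2131]
orientation: [0.127, 0.992, -0.001, -0.001]
contact_force: [-0.4, -0.3, 1.1]
finger_gap: 0.0002
t 1.65 tcp stand [0.0359 0.1095 0.2131] F stand [-0.3  -0.41  1.09] gap 0.0002
(array([0.0006, 0.0009, 0.0291]), 0.0002)
```

View pics/side1z.png

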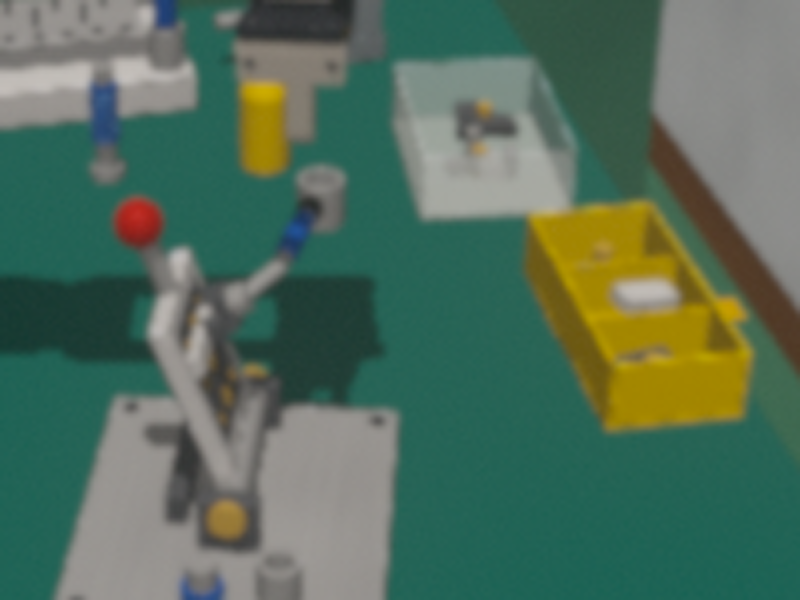

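View pics/wrist1.png

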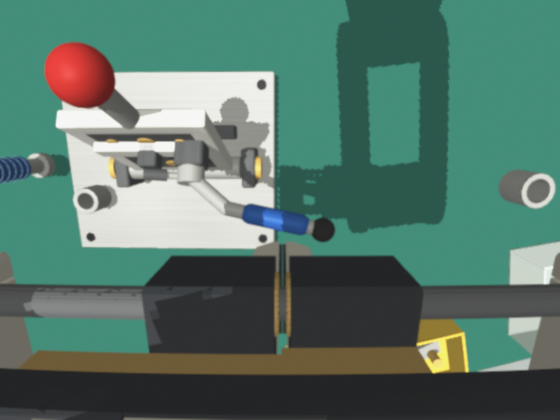

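The wrist view shows the sleeve at about (276,220), the foot at (322,229) and the knob at (80,75). The closed fingertips peek out at about (283,248). I check the sleeve position from this view.

```bash
python3 - <<'E'
from h import *
s=arm.get_state();W=cam('wrist',s);S=cam('side')
im=cv2.imread('pics/wrist1.png')[:,:,::-1].copy()
b=[x for x in blobs(im,'blue')+blobs(im,'red') if x[1][4]>300];print(b)
print('tcp px',proj(W,[s['ee_pos']]))
for uv,z in [((276,220),.168),((322,229),.17),((80,75),.233)]: print(inst(ray_z(W,uv,z)))
print('foot tri',inst(tri([(*W,(322,229)),(*S,(230+311/4,145+207/4))])))
print('knob tri',inst(tri([(*W,(80,75)),(*S,(264.1,200.0))])))
print('sleeve tri',inst(tri([(*W,(276,220)),(*S,(303.8,202.6))])))
E
```

```text
[([276.2, 219.0], [243, 205, 66, 30, 1200]), ([78.9, 74.6], [45, 43, 69, 64, 3422])]
tcp px [[280.13705823 238.25448575]]
[0.03322737 0.10842399 0.168     ]
[0.04027742 0.14590966 0.17      ]
[-0.06722631  0.00143431  0.233     ]
foot tri [0.04226894 0.14655884 0.16764162]
knob tri [-0.06592194  0.00211922  0.23428409]
sleeve tri [0.03380648 0.1086229  0.16897293]
```

```bash
python3 -m creep '[1,0.001,0.002,0.015,0, 1,0.001,0.003,0.03,0, 1,0,0.003,0.036,0, 1,-0.001,0.003,0.042,0, 1,-0.003,0.003,0.047,0, 1,-0.005,0.003,0.052,0]'
python3 - <<'E'
from h import *
rep(); s=arm.get_state()
im=arm.capture('side');a,b=(230,145);cv2.imwrite("pics/s2.png",cv2.resize(im[b:b+150,a:a+200],None,fx=4,fy=4,interpolation=cv2.INTER_CUBIC)[:,:,::-1])
im=arm.capture('wrist');cv2.imwrite("pics/w2.png",im[:,:,::-1]);print(blobs(im,'red'))
E
```

```text
time: 2.3
ee_pos: [0.5929, 0.0373, 0.1625]
orientation: [0.124, 0.992, -0.0, -0.0]
contact_force: [0.2, 0.4, 0.3]
finger_gap: 0.0004
t 2.3 tcp stand [0.0387 0.1156 0.1625] F stand [0.06 0.46 0.32] gap 0.0004
[([16.2, 44.1], [0, 0, 40, 84, 2565])]
```

View pics/s2.png

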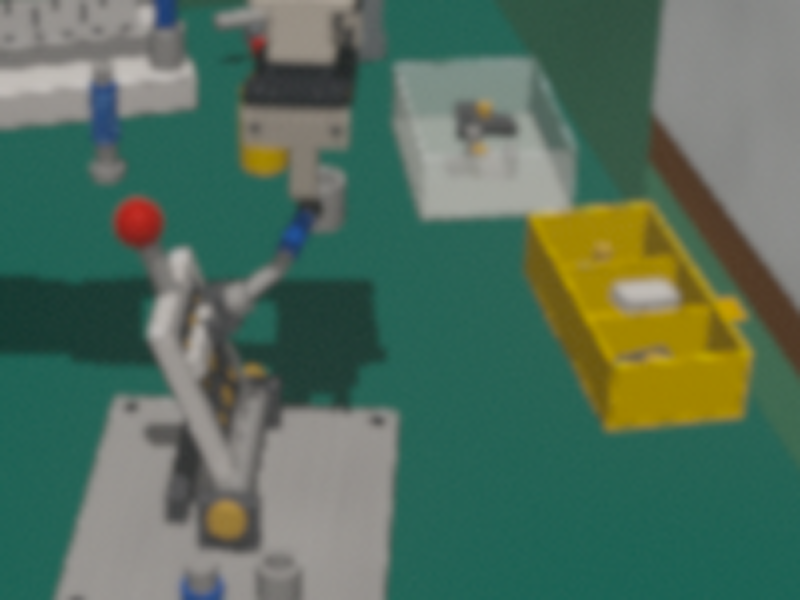

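View pics/w2.png

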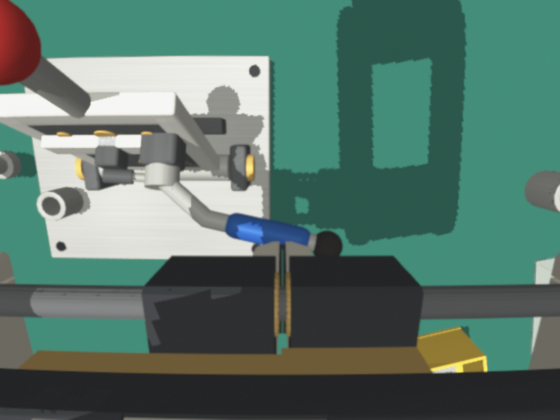

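```bash
python3 - <<'E'
from h import *
s=arm.get_state();W=cam('wrist',s);S=cam('side')
p=proj(S,[s['ee_pos']])[0];print('tcp side zoom',(p-[230,145])*4, 'tcp wrist',proj(W,[s['ee_pos']]))
for uv in [(270,229),(327,243)]: print([inst(ray_z(W,uv,z)).round(4) for z in (.15,.168)])
im=arm.capture('side');print([x for x in blobs(im,'blue') if abs(x[0][0]-304)<15 and 190<x[0][1]<225],blobs(im,'red'))
E
```

```text
tcp side zoom [301.23583936 235.11627578] tcp wrist [[280.13715242 238.25606555]]
[array([0.0355, 0.1079, 0.15  ]), array([0.0302, 0.1087, 0.168 ])]
[array([0.046 , 0.1486, 0.15  ]), array([0.0397, 0.1459, 0.168 ])]
[([303.5, 202.8], [300, 198, 7, 10, 44])] [([264.0, 200.0], [259, 195, 11, 11, 97])]
```

```bash
python3 - <<'E'
from h import *
im=cv2.imread('pics/w2.png');cv2.imwrite('pics/w2z.png',cv2.resize(im[190:290,200:360],None,fx=5,fy=5,interpolation=cv2.INTER_CUBIC))
im=arm.capture('side');cv2.imwrite('pics/s3z.png',cv2.resize(im[165:225,265:345],None,fx=10,fy=10,interpolation=cv2.INTER_CUBIC)[:,:,::-1])
im=arm.capture('top');cv2.imwrite('pics/t3z.png',cv2.resize(im[180:260,230:330],None,fx=7,fy=7,interpolation=cv2.INTER_CUBIC)[:,:,::-1])
E
```

```text
(no output)
```

View pics/w2z.png

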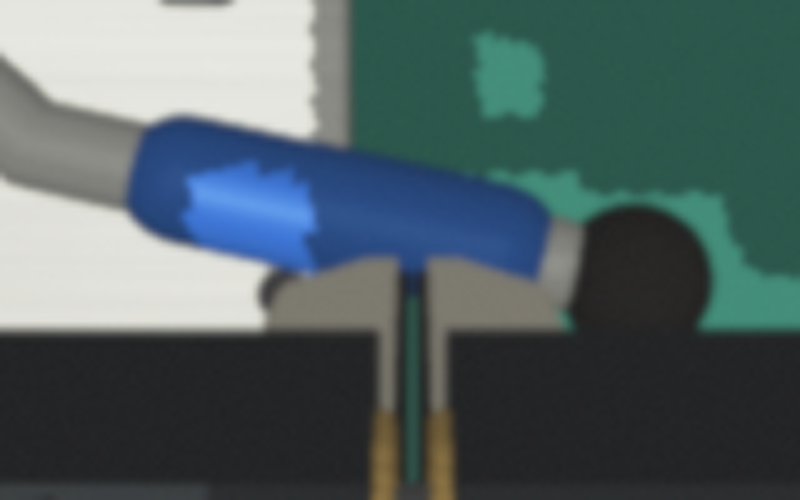

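View pics/s3z.png

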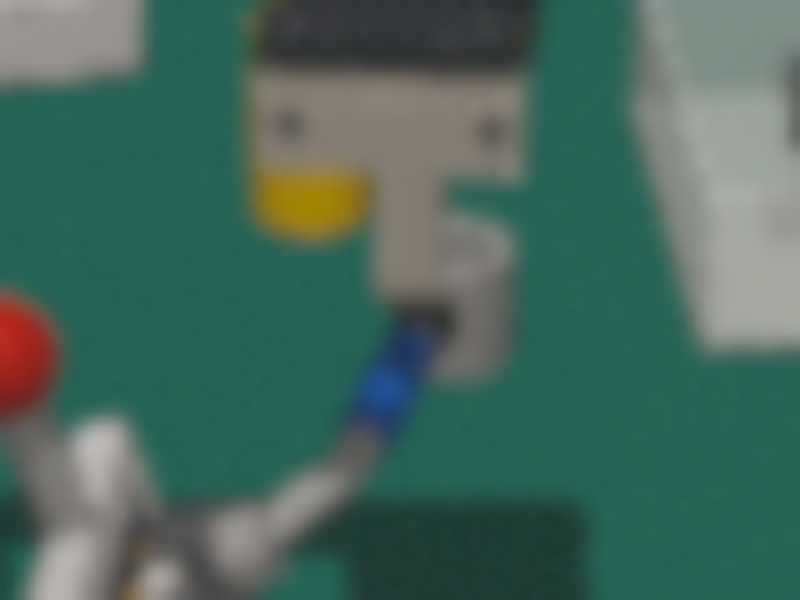

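View pics/t3z.png

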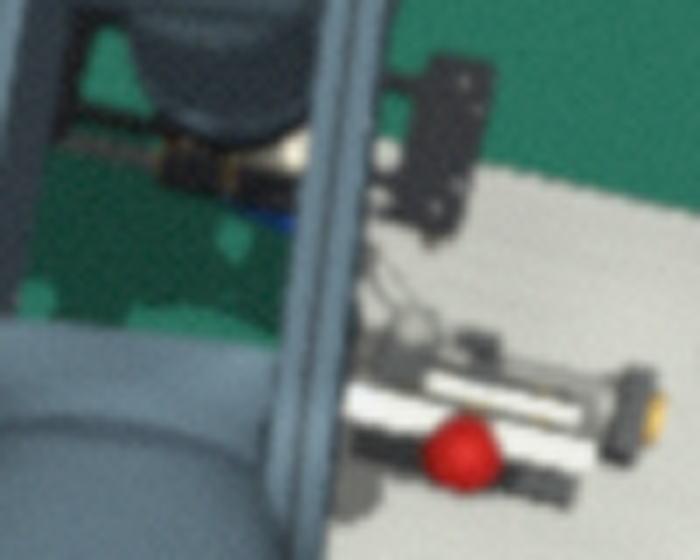

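```bash
python3 - <<'E'
from h import *
s=arm.get_state();W=cam('wrist',s);S=cam('side')
R=Ro.from_quat(s['orientation']).as_matrix()
for h in (0,.01,.02,.03):
    pts=[s['ee_pos']+R@np.array([x,0,-h]) for x in (.0075,-.0075)]
    print(h,proj(W,pts).round(1).tolist(),proj(S,pts).round(1).tolist())
from scipy.spatial.transform import Rotation
print(s['q'],s['ee_pos'],R[:,2])
# foot and sleeve pts
for n,p in [('sl',[.0336,.109,.168]),('foot',[.041,.1465,.168])]: print(n,proj(W,[st(p)]),proj(S,[st(p)]))
E
```

```text
0 [[280.1, 227.6], [280.2, 248.8]] [[302.9, 203.4], [307.9, 203.6]]
0.01 [[280.0, 232.0], [280.1, 254.1]] [[302.9, 200.5], [308.0, 200.7]]
0.02 [[279.9, 236.9], [279.9, 260.0]] [[302.9, 197.5], [308.0, 197.7]]
0.03 [[279.8, 242.3], [279.8, 266.5]] [[302.9, 194.6], [308.0, 194.8]]
[-1.25069514e-01  3.53431863e-01  1.45845410e+00 -8.23435369e-04
  1.33084512e+00 -1.44574575e+00] [0.59294166 0.03680149 0.16256516] [-1.22923084e-03 -6.51594298e-04 -9.99999032e-01]
sl [[270.71183929 233.17726549]] [[303.47014999 202.89957327]]
foot [[327.76296527 243.90587496]] [[306.93117351 196.78531257]]
```

Both views show the closed fingertips ending about 28 mm behind the nominal TCP: the finger does not hide the foot in the side view, and its tip edge sits lower in the wrist view. So the sleeve has not been touched yet, and I keep going down.

```bash
python3 -m creep '[1,0.002,-0.001,0.006,0, 1,0.002,-0.001,0.012,0, 1,0.001,-0.001,0.017,0, 1,-0.001,-0.001,0.022,0, 1,-0.003,-0.001,0.027,0, 1,-0.005,-0.001,0.032,0]'
python3 - <<'E'
from h import *
rep(); s=arm.get_state()
im=arm.capture('side');cv2.imwrite("pics/s4.png",cv2.resize(im[165:285,230:345],None,fx=5,fy=5,interpolation=cv2.INTER_CUBIC)[:,:,::-1]);print(blobs(im,'red'))
im=arm.capture('wrist');cv2.imwrite("pics/w4.png",im[:,:,::-1])
E
```

```text
time: 3.05
ee_pos: [0.5976, 0.0345, 0.13]
orientation: [0.125, 0.992, -0.0, -0.001]
contact_force: [-1.2, -0.0, 1.6]
finger_gap: 0.0004
t 3.05 tcp stand [0.0439 0.114  0.13  ] F stand [-1.18 -0.32  1.6 ] gap 0.0004
[([264.8, 200.0], [260, 195, 11, 11, 94])]
```

View pics/s4.png

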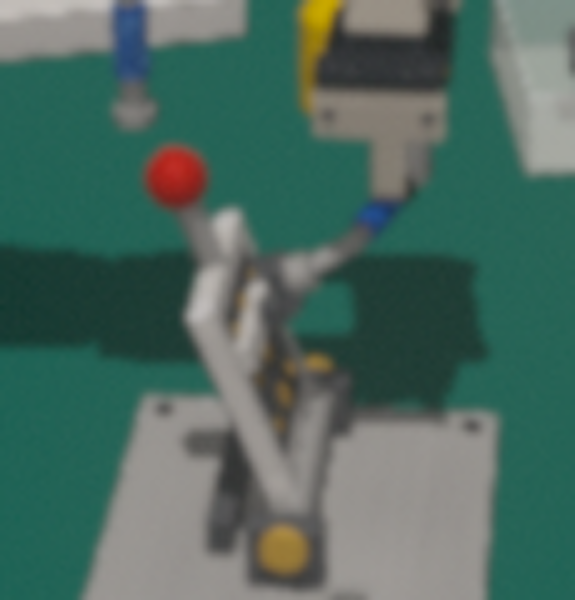

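View pics/w4.png

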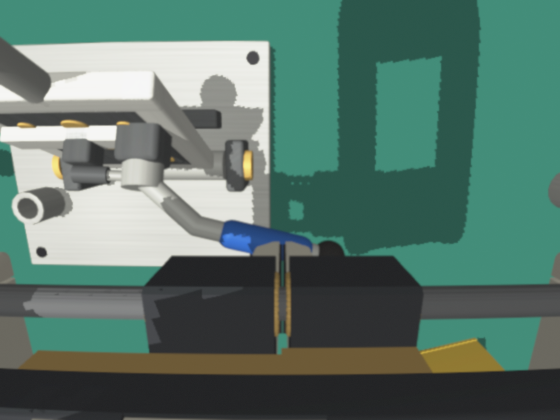

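Contact is made, with the sleeve pressed down about 19 mm. The knob shifted 0.8 px (about 2 mm), because the tool is dragging slightly to +x. I lag in x so the drag pushes the frame back against its stop.

```bash
python3 -m creep '[1,0.004,0,0.001,0, 1,0.006,0,0.004,0, 1,0.005,0,0.008,0, 1,0.004,0,0.012,0, 1,0.0025,0,0.016,0]'
python3 - <<'E'
from h import *
rep(); s=arm.get_state()
im=arm.capture('side');cv2.imwrite("pics/s5.png",cv2.resize(im[165:285,230:345],None,fx=5,fy=5,interpolation=cv2.INTER_CUBIC)[:,:,::-1]);print(blobs(im,'red'))
im=arm.capture('wrist');cv2.imwrite("pics/w5.png",im[:,:,::-1])
E
```

```text
time: 3.57
ee_pos: [0.5947, 0.0349, 0.1131]
orientation: [0.125, 0.992, -0.001, -0.001]
contact_force: [-0.8, 0.2, 1.2]
finger_gap: 0.0002
t 3.57 tcp stand [0.041  0.1137 0.1131] F stand [-0.82  0.04  1.17] gap 0.0002
[([264.1, 200.1], [259, 195, 11, 11, 94])]
```

View pics/s5.png

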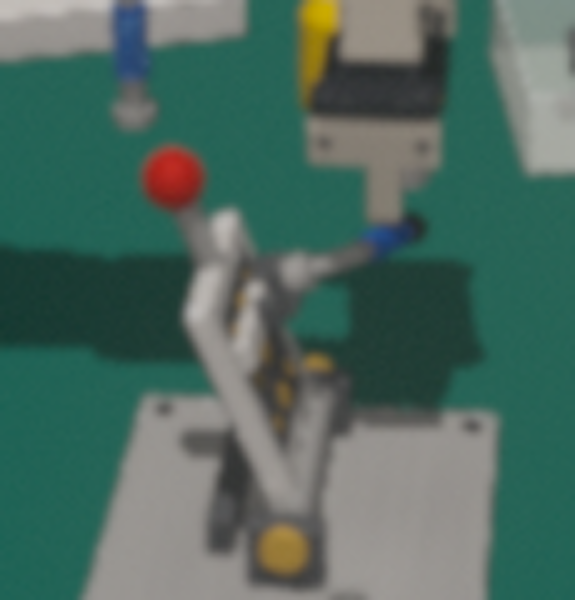

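View pics/w5.png

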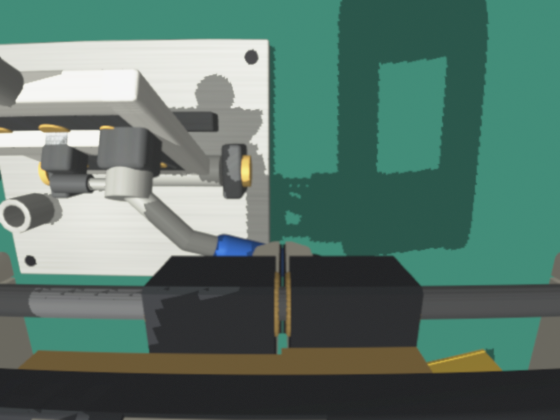

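The knob is back at (264.1,200.1), so the frame rests on its stop, and the leg is at about 0.5 rad. I continue down, following the sleeve.

```bash
python3 -m creep '[1,-0.002,0,0.004,0, 1,-0.004,0,0.008,0, 1,-0.005,0,0.012,0, 1,-0.007,0,0.016,0, 1,-0.008,0,0.02,0]'
python3 - <<'E'
from h import *
rep(); s=arm.get_state()
im=arm.capture('side');cv2.imwrite("pics/s6.png",cv2.resize(im[165:285,230:345],None,fx=5,fy=5,interpolation=cv2.INTER_CUBIC)[:,:,::-1]);print(blobs(im,'red'))
E
```

```text
time: 4.08
ee_pos: [0.6019, 0.0331, 0.0914]
orientation: [0.125, 0.992, -0.0, -0.003]
contact_force: [-0.4, 0.1, -1.1]
finger_gap: 0.0006
t 4.08 tcp stand [0.0485 0.1137 0.0914] F stand [-0.41 -0.03 -1.13] gap 0.0006
[([264.1, 200.0], [259, 195, 11, 11, 96])]
```

View pics/s6.png

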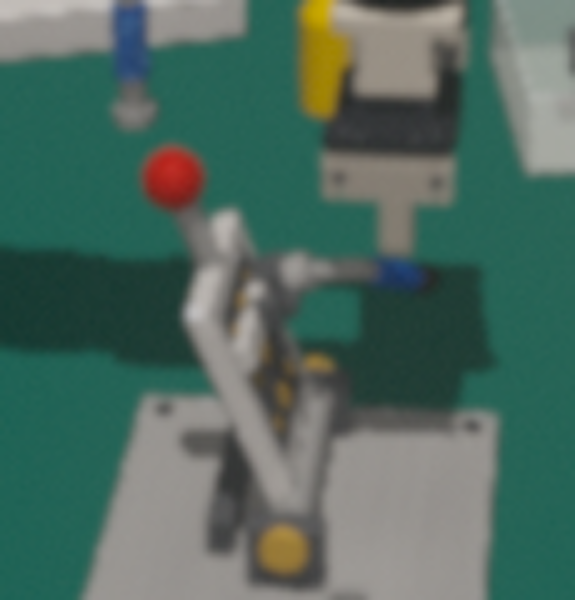

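```bash
python3 -m creep '[1,-0.002,0,0.005,0, 1,-0.004,0,0.01,0, 1,-0.006,0,0.015,0, 1,-0.007,0,0.018,0,1,-0.007,0,0.018,0]'
python3 - <<'E'
from h import *
rep(); s=arm.get_state()
im=arm.capture('side');cv2.imwrite("pics/s7.png",cv2.resize(im[165:285,230:345],None,fx=5,fy=5,interpolation=cv2.INTER_CUBIC)[:,:,::-1]);print(blobs(im,'red'))
E
```

```text
time: 4.55
ee_pos: [0.6078, 0.0313, 0.0715]
orientation: [0.125, 0.992, -0.0, -0.004]
contact_force: [-0.7, 0.3, 0.2]
finger_gap: 0.0002
t 4.55 tcp stand [0.0546 0.1135 0.0715] F stand [-0.71  0.16  0.25] gap 0.0002
[([295.4, 156.5], [293, 155, 5, 4, 17]), ([264.1, 200.0], [259, 195, 11, 11, 95])]
```

View pics/s7.png

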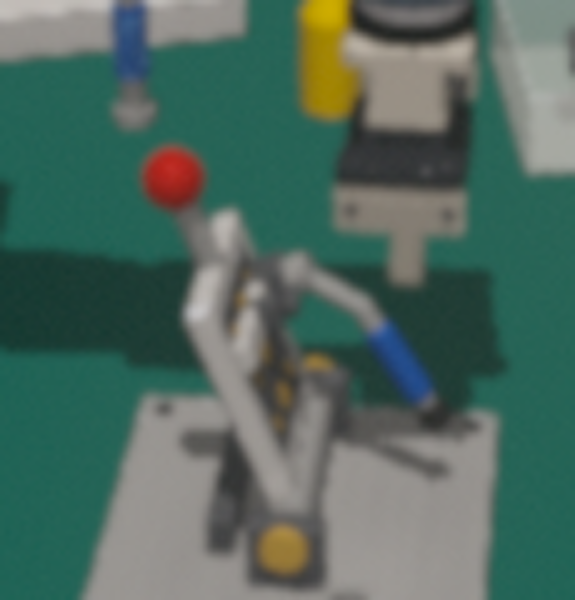

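The leg snapped and now hangs down, with the sleeve at about (311,237) in full-image pixels. I check its angle against the prediction and then rise.

```bash
python3 - <<'E'
from h import *
S=cam('side');q=-.35
f=lambda p:st([p[0]*np.cos(q)+p[2]*np.sin(q),p[1],0.05-p[0]*np.sin(q)+p[2]*np.cos(q)])
for a in (1.3,1.5,1.65):
    g=lambda r,o:f([.03+o,.035+r*np.cos(a),.1-r*np.sin(a)])
    print(a,'sleeve/foot s7 px',((proj(S,[g(.078,.04),g(.108,.047)])-[230,165])*5).round(0).tolist())
im=cv2.imread('pics/s7.png')[:,:,::-1].copy();print([b for b in blobs(im,'blue') if b[0][1]>200])
E
python3 -m creep '[0.2,0,0,-0.035,0, 0.2,0,0,-0.075,0, 0,0,0,-0.115,0, 0,0,0,-0.155,0, -0.3,0,0,-0.195,0, -0.3,0,0,-0.23,0,-0.3,0,0,-0.235,0]'
python3 - <<'E'
from h import *
rep();print(shift(st([-.067,0.002,.29])))
E
```

```text
1.3 sleeve/foot s7 px [[400.0, 341.0], [429.0, 370.0]]
1.5 sleeve/foot s7 px [[400.0, 359.0], [429.0, 395.0]]
1.65 sleeve/foot s7 px [[399.0, 371.0], [427.0, 411.0]]
[([400.5, 362.4], [367, 321, 67, 80, 2643])]
time: 5.18
ee_pos: [0.6122, 0.0311, 0.3154]
orientation: [0.125, 0.992, -0.0, 0.003]
contact_force: [0.2, 0.4, 0.6]
finger_gap: 0.0426
t 5.18 tcp stand [0.0589 0.1143 0.3154] F stand [0.07 0.41 0.62] gap 0.0426
(array([ 0.1261, -0.1123,  0.0247]), -0.0002)
```

```bash
python3 -m creep '[-0.5,0.021,-0.019,0,0, -0.5,0.046,-0.041,0,0, -0.5,0.071,-0.063,0,0, -0.5,0.096,-0.086,0,0, -0.5,0.118,-0.106,0,0, -0.5,0.126,-0.112,0,0,-0.5,0.126,-0.112,0,0]'
python3 - <<'E'
from h import *
rep();s=arm.get_state();print(shift(st([-.067,0.002,.29])))
im=arm.capture('wrist');cv2.imwrite("pics/w8.png",im[:,:,::-1]);W=cam('wrist',s);print(blobs(im,'red'),proj(W,[s['ee_pos']]))
im=arm.capture('side');cv2.imwrite("pics/s8.png",cv2.resize(im[125:285,230:345],None,fx=5,fy=5,interpolation=cv2.INTER_CUBIC)[150:][:600,:,::-1]);print(blobs(im,'red'))
cv2.imwrite("pics/s8b.png",cv2.resize(im[95:205,220:330],None,fx=5,fy=5,interpolation=cv2.INTER_CUBIC)[:,:,::-1])
E
```

```text
time: 5.77
ee_pos: [0.461, -0.0468, 0.3154]
orientation: [0.126, 0.992, -0.001, 0.003]
contact_force: [0.4, -0.6, 0.2]
finger_gap: 0.07
t 5.77 tcp stand [-0.0683  0.0015  0.3154] F stand [ 0.51 -0.51  0.18] gap 0.07
(array([-0.0011,  0.0006,  0.0254]), -0.0023)
[([282.5, 212.4], [266, 196, 34, 34, 918])] [[280.13593641 238.22903367]]
[([295.2, 156.6], [293, 155, 5, 4, 16]), ([264.2, 200.4], [260, 196, 10, 10, 80])]
```

View pics/w8.png

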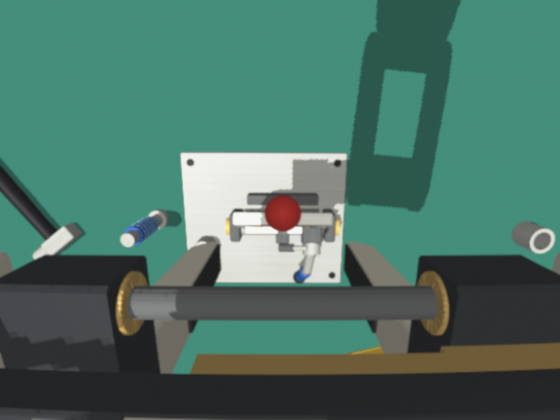

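View pics/s8.png

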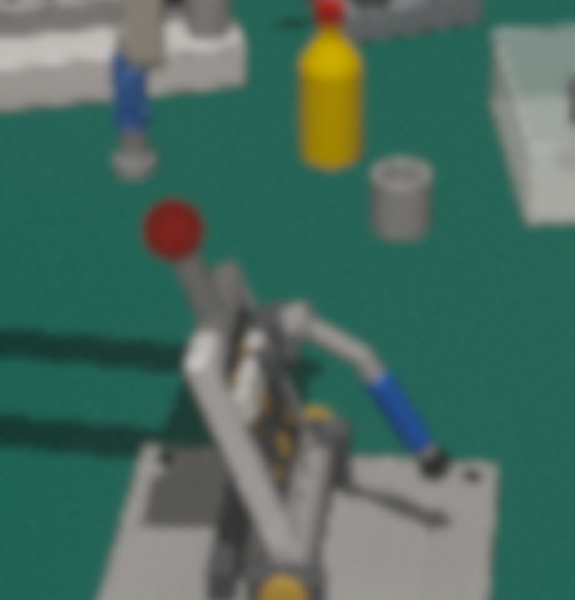

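View pics/s8b.png

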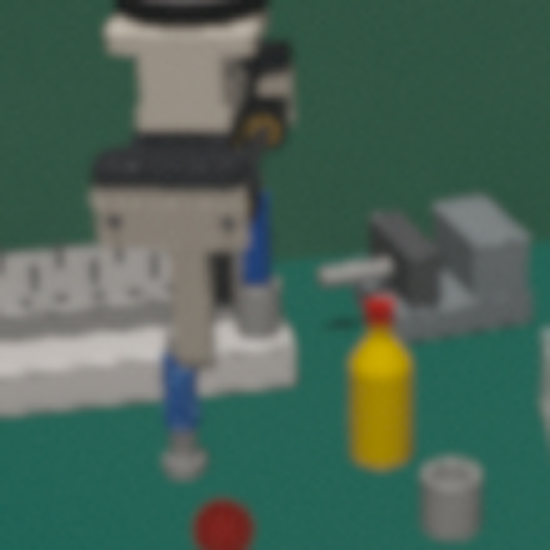

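```bash
python3 - <<'E'
from h import *
s=arm.get_state();W=cam('wrist',s);S=cam('side');R=Ro.from_quat(s['orientation']).as_matrix()
for h in (0,.01,.02,.028):
    P=lambda x,y:s['ee_pos']+R@np.array([x,y,-h])
    print(h,'wrist inner front/back -y,+y',proj(W,[P(.0075,-.035),P(-.0075,-.035),P(.0075,.035)]).round(0).tolist(),'side -y outer',proj(S,[P(0,-.0525),P(0,-.035)]).round(1).tolist())
im=cv2.imread('pics/w8.png');cv2.imwrite('pics/w8z.png',cv2.resize(im[190:310,150:420],None,fx=2.9,fy=2.9,interpolation=cv2.INTER_CUBIC))
k=ray_z(W,(282.5,212.4),.233);print(inst(k))
E
```

```text
0 wrist inner front/back -y,+y [[228.0, 228.0], [229.0, 249.0], [333.0, 228.0]] side -y outer [[259.0, 182.3], [260.1, 179.2]]
0.01 wrist inner front/back -y,+y [[225.0, 232.0], [226.0, 254.0], [335.0, 232.0]] side -y outer [[258.8, 178.8], [259.9, 175.7]]
0.02 wrist inner front/back -y,+y [[222.0, 237.0], [223.0, 260.0], [338.0, 237.0]] side -y outer [[258.6, 175.2], [259.7, 172.1]]
0.028 wrist inner front/back -y,+y [[220.0, 241.0], [221.0, 265.0], [340.0, 241.0]] side -y outer [[258.4, 172.4], [259.5, 169.3]]
[-0.06372459  0.00433395  0.233     ]
```

View pics/w8z.png

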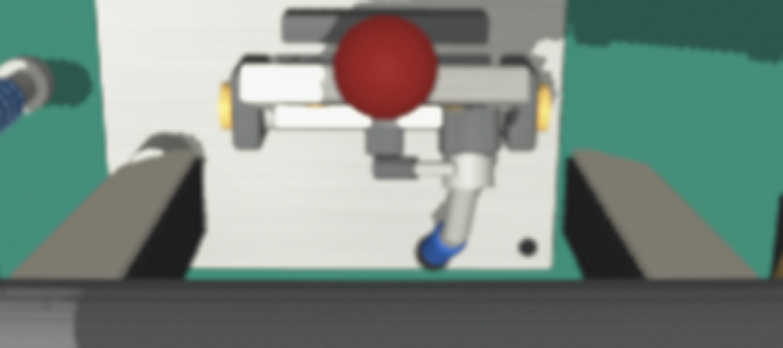

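The leg is now fully down. The visible fingertips again end about 29 mm short of the nominal TCP, so I place the pads by what the views show, with the TCP at about 0.186. The ball at column 282.5 is centred between the fingers at 220 and 346.

```bash
python3 -m creep '[-0.5,-0.001,0,0.025,0, -0.5,-0.0015,0.0005,0.055,0, -0.5,-0.0015,0.0005,0.085,0, -0.5,-0.0015,0.0005,0.11,0, -0.5,-0.0015,0.0005,0.125,0, -0.5,-0.0015,0.0005,0.129,0, -0.5,-0.0015,0.0005,0.129,0]'
python3 - <<'E'
from h import *
print(arm.tcp_to_grasp)
rep();s=arm.get_state()
im=arm.capture('wrist');cv2.imwrite("pics/w9.png",im[:,:,::-1]);print(blobs(im,'red'))
im=arm.capture('side');cv2.imwrite("pics/s9.png",cv2.resize(im[165:265,220:330],None,fx=6,fy=6,interpolation=cv2.INTER_CUBIC)[:600,:,::-1]);print(blobs(im,'red'))
E
```

```text
time: 6.45
ee_pos: [0.4659, -0.0453, 0.1846]
orientation: [0.125, 0.992, 0.0, 0.002]
contact_force: [0.1, 0.3, 0.1]
finger_gap: 0.0699
0.0188
t 6.45 tcp stand [-0.0639  0.0041  0.1846] F stand [0.02 0.28 0.08] gap 0.0699
[([277.5, 262.3], [246, 235, 63, 51, 2700])]
[([295.2, 156.6], [293, 155, 5, 4, 16])]
```

View pics/w9.png

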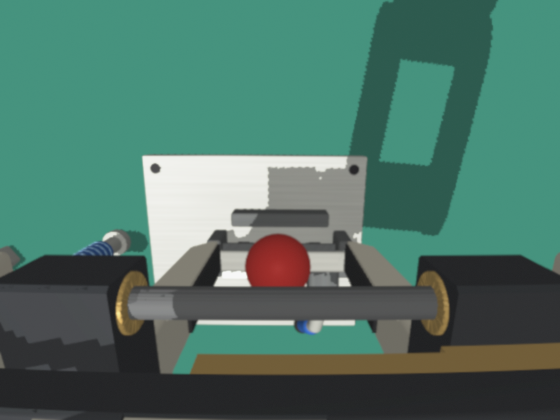

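View pics/s9.png

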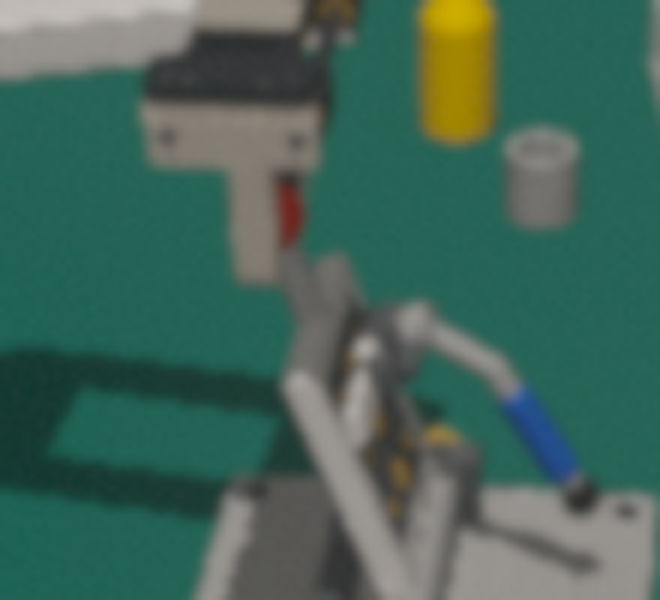

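The ball is between the fingers, but the tool is about 2 mm too far in +x and 3 mm too far in +y. I correct that, drop 4 mm and close.

```bash
python3 -m creep '[-0.5,0.002,-0.003,0.004,0, -0.5,0.002,-0.003,0.004,0, 0.2,0.002,-0.003,0.004,0, 0.6,0.002,-0.003,0.004,0, 1,0.002,-0.003,0.004,0, 1,0.002,-0.003,0.004,0, 1,0.002,-0.003,0.004,0, 1,0.002,-0.003,0.004,0]'
python3 - <<'E'
from h import *
rep();s=arm.get_state()
im=arm.capture('wrist');cv2.imwrite("pics/w10.png",im[:,:,::-1]);print(blobs(im,'red'))
im=arm.capture('side');cv2.imwrite("pics/s10.png",cv2.resize(im[165:265,220:330],None,fx=6,fy=6,interpolation=cv2.INTER_CUBIC)[:600,:,::-1]);print(blobs(im,'red'))
E
```

```text
time: 7.22
ee_pos: [0.4644, -0.0481, 0.1828]
orientation: [0.125, 0.992, 0.0, 0.004]
contact_force: [3.1, 11.7, 0.4]
finger_gap: 0.034
t 7.22 tcp stand [-0.0646  0.0011  0.1828] F stand [ 0.13 12.1   0.42] gap 0.034
[([284.2, 263.8], [251, 237, 66, 49, 2631])]
[([295.2, 156.6], [293, 155, 5, 4, 16])]
```

View pics/w10.png

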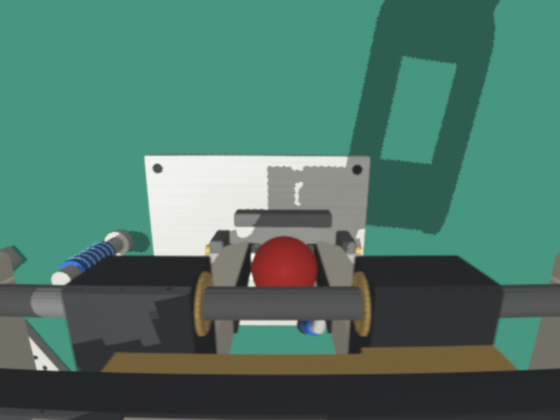

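View pics/s10.png

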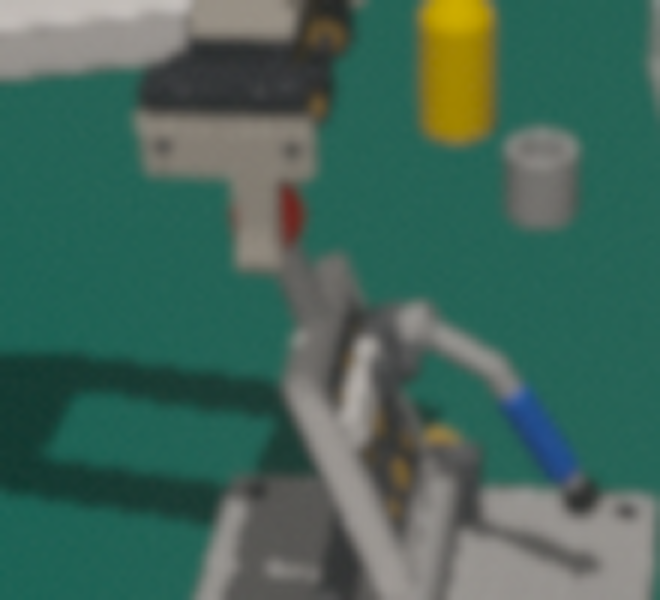

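The gap reads 34.0 mm, the ball's diameter, so the knob is held. I swing the frame along its arc in two parts and ease off the sideways 12 N.

```bash
python3 -m creep '[1,-0.003,0.001,-0.001,0, 1,-0.0093,0.0015,-0.0031,0, 1,-0.0187,0.0015,-0.0057,0, 1,-0.0282,0.0015,-0.0079,0, 1,-0.0378,0.0015,-0.0096,0, 1,-0.0378,0.0015,-0.0096,0]'
python3 - <<'E'
from h import *
rep();s=arm.get_state();print(s['orientation'])
E
```

```text
time: 7.82
ee_pos: [0.5026, -0.0574, 0.1927]
orientation: [0.125, 0.992, -0.001, 0.005]
contact_force: [-2.4, -4.8, 0.0]
finger_gap: 0.0323
t 7.82 tcp stand [-0.0253  0.0014  0.1927] F stand [-1.15 -5.25  0.02] gap 0.0323
[ 1.25050718e-01  9.92139774e-01 -7.38803199e-04  4.52110365e-03]
```

```bash
python3 - <<'E'
from h import *
rep();s=arm.get_state()
im=arm.capture('wrist');cv2.imwrite("pics/w11.png",im[:,:,::-1]);print(blobs(im,'red'))
im=arm.capture('side');cv2.imwrite("pics/s11.png",cv2.resize(im[165:265,220:330],None,fx=6,fy=6,interpolation=cv2.INTER_CUBIC)[:600,:,::-1]);print(blobs(im,'red'))
im=arm.capture('top');cv2.imwrite("pics/t11.png",cv2.resize(im[180:280,240:370],None,fx=6,fy=6,interpolation=cv2.INTER_CUBIC)[:600,:,::-1]);print(blobs(im,'red'))
rep()
E
```

```text
t 7.82 tcp stand [-0.0253  0.0014  0.1927] F stand [-1.15 -5.25  0.02] gap 0.0323
[([282.0, 263.5], [250, 236, 65, 50, 2689])]
[]
[([138.2, 201.9], [135, 199, 7, 7, 36])]
t 7.97 tcp stand [-0.0271  0.0014  0.1925] F stand [-1.17 -6.69 -0.68] gap 0.0328
```

View pics/w11.png

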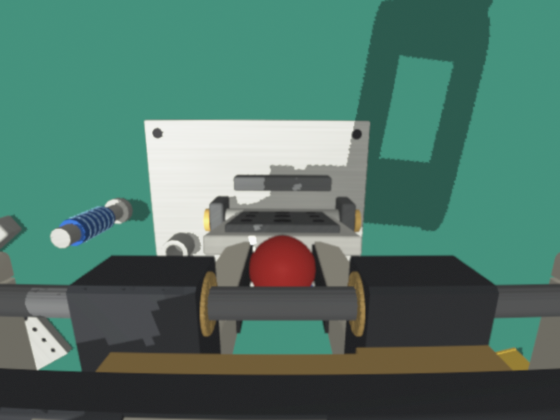

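View pics/s11.png

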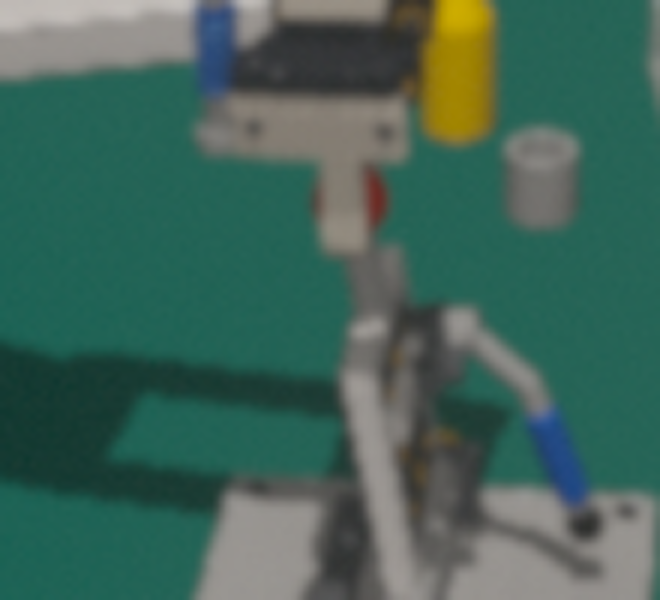

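View pics/t11.png

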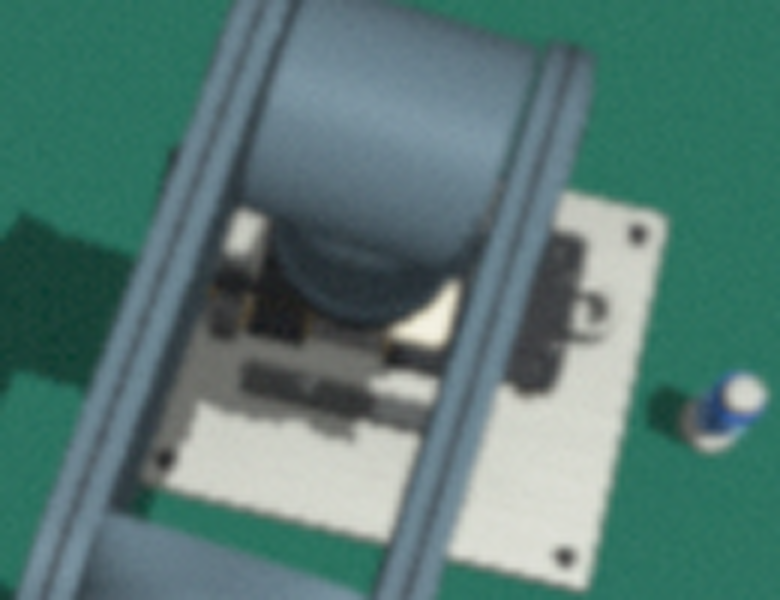

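The ball stays at (282,263) in the wrist view, so it is not slipping in the jaws. I finish the arc.

```bash
python3 -m creep '[1,-0.005,-0.0005,-0.0006,0, 1,-0.0098,-0.0007,-0.0012,0, 1,-0.0147,-0.0007,-0.0016,0, 1,-0.0195,-0.0007,-0.002,0, 1,-0.0245,-0.0007,-0.0021,0, 1,-0.0292,-0.0007,-0.0021,0, 1,-0.0292,-0.0007,-0.0021,0, 1,-0.0292,-0.0007,-0.0021,0]'
python3 - <<'E'
from h import *
rep();s=arm.get_state()
im=arm.capture('wrist');cv2.imwrite("pics/w12.png",im[:,:,::-1]);print(blobs(im,'red'))
im=arm.capture('side');cv2.imwrite("pics/s12.png",cv2.resize(im[165:265,220:330],None,fx=6,fy=6,interpolation=cv2.INTER_CUBIC)[:600,:,::-1]);print(blobs(im,'red'))
rep()
S=cam('side')
for x in (-.005,0,.005): print(x,((proj(S,[st([x,0,.245]),st([x*.72,0,.19])])-[220,165])*6).round(0).tolist())
E
```

```text
time: 8.63
ee_pos: [0.5295, -0.0646, 0.1948]
orientation: [0.125, 0.992, -0.0, 0.004]
contact_force: [-0.2, 4.3, -0.1]
finger_gap: 0.0329
t 8.63 tcp stand [0.0025 0.0011 0.1948] F stand [-1.25  4.08 -0.05] gap 0.0329
[([282.1, 263.0], [250, 235, 65, 51, 2749])]
[]
t 8.73 tcp stand [0.002  0.0011 0.1948] F stand [-0.3   3.76  1.08] gap 0.0327
-0.005 [[395.0, 196.0], [400.0, 302.0]]
0 [[406.0, 197.0], [408.0, 302.0]]
0.005 [[417.0, 197.0], [416.0, 302.0]]
```

View pics/w12.png

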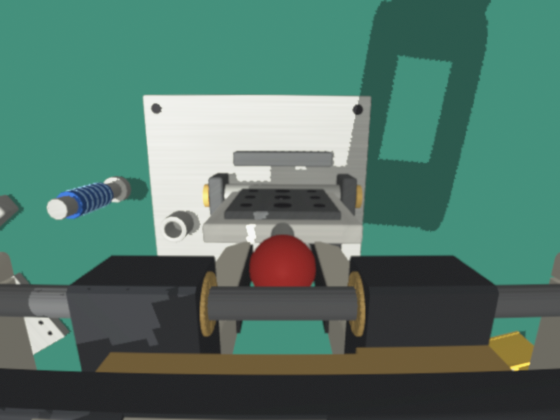

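View pics/s12.png

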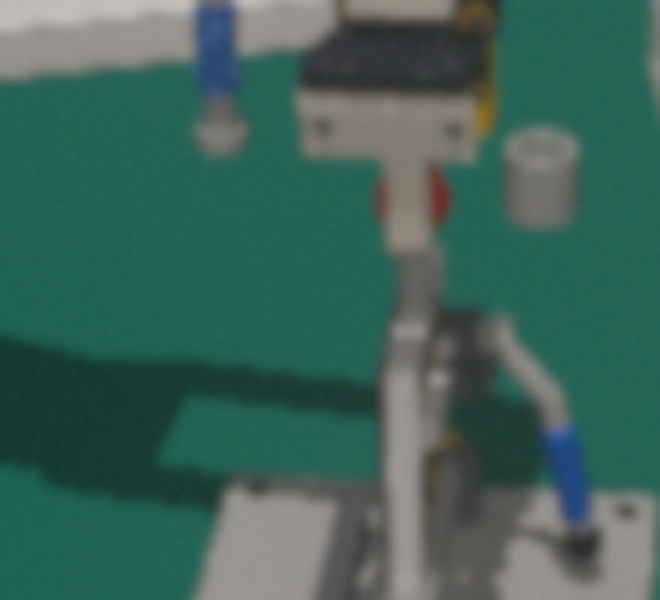

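The frame is upright. The knob centre is at x ≈ 414 in the zoomed picture against a bias-corrected prediction of about 411, which is about 1 mm or 0.006 rad. The foot hangs clear. I hold, check that it is still, and compare the bystanders with the first picture.

```bash
python3 -m creep '[1,0.0005,0.0003,0,0, 1,0.0005,0.0003,0,0, 1,0.0005,0.0003,0,0, 1,0.0005,0.0003,0,0, 1,0.0005,0.0003,0,0, 1,0.0005,0.0003,0,0]'
python3 - <<'E'
from h import *
rep();s=arm.get_state();print(abs(s['qd']).max())
a=arm.capture('side');b=arm.capture('wrist');rep();a2=arm.capture('side');print(blobs(b,'red'),cv2.absdiff(a,a2).mean())
cv2.imwrite('pics/s13.png',a[:,:,::-1])
r=cv2.imread('pics/side0.png')[:,:,::-1]
cv2.imwrite('pics/d13.png',cv2.absdiff(a,r.copy())[:,:,::-1]*2)
cv2.imwrite('pics/s13z.png',cv2.resize(a[180:290,250:330],None,fx=5,fy=5,interpolation=cv2.INTER_CUBIC)[:,:,::-1])
E
```

```text
time: 9.23
ee_pos: [0.5285, -0.0644, 0.1948]
orientation: [0.125, 0.992, -0.001, 0.004]
contact_force: [0.7, 1.1, -0.8]
finger_gap: 0.0328
t 9.23 tcp stand [0.0015 0.0011 0.1948] F stand [ 0.41  1.21 -0.76] gap 0.0328
0.0020859484584479855
t 9.33 tcp stand [0.0015 0.0011 0.1948] F stand [-0.03  0.1   0.52] gap 0.0325
[([282.1, 263.0], [250, 235, 65, 51, 2747])] 0.7513874716553288
```

View pics/s13z.png

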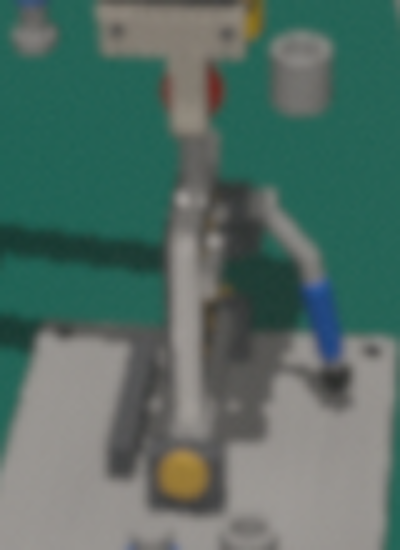

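View pics/d13.png

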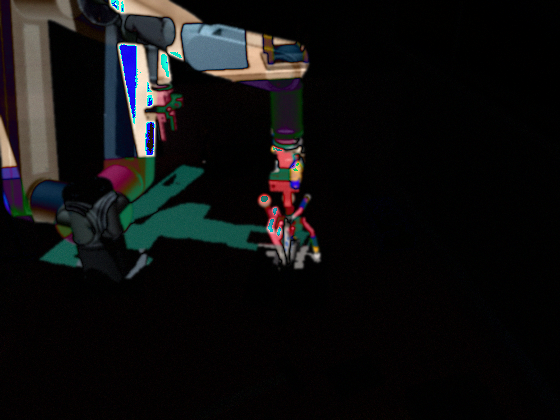

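The difference picture shows changes only at the arm, its shadow, the frame and the leg, so no bystander moved. The frame is upright and still, and the foot is in the air.

```bash
python3 - <<'E'
from rig import arm
print(arm.hand_in())
E
```

```text
the job is handed in; nothing more can be done
None
```

The kickstand is snapped fully down, and the job is handed in at about 9.4 s with the gripper holding the red knob and the frame upright and still.

- **Kickstand:** I pressed the blue sleeve down with closed fingers while the frame leaned on its stop. The foot's image position fits the fully-down angle of 1.65 rad to within 2 mm or so. The sleeve blob read slightly short of that, nearer 1.55. During the press the frame lifted off its stop by about 2 mm at the knob, then settled back before the leg snapped.
- **Frame:** I gripped the knob and swung it along its arc. The last views put it within about 1 mm of upright at the knob, or about 0.006 rad. The ball stayed in place in the jaws, and the tool position did not change over the last checks.
- **Forces and bystanders:** The readings I took showed about 12 N at the tool, once, as the jaws closed, and near 0 N at the end. Comparing the side view before and after, none of the other things on the bench had moved.
- **Disagreements:** The fingertips sit about 28 mm behind the stated tool point in both the side and wrist views, so I placed the grasp by the pictures. The grip opening drifted from 34.0 to about 32.6 mm after gripping, with no visible slip.

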